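# Find the heavy side of a flywheel by feel

## Robot

A 6-joint arm with a two-finger parallel gripper is mounted at the origin on the work surface. World frame = base frame: x ahead of the robot, y to its left, z up, the work surface at z = 0. Lengths are in mm, angles in rad, forces in N, time in s.
With the tool pointing down it reaches from about 325 to 925 mm from the base axis. Payload 3.1 kg.
Tool frame: the origin (TCP) lies midway between the tips of the shut fingers; the grasp point (between the pads) lies 19 mm behind it; x points along the fingers, y is the direction in which the jaws open and shut, and the axes are right-handed (so a half turn about x gives the same grasp; the last joint's range is limited). The gripper opens to 85 mm and grips with 20 to 120 N. Pads are 22 mm wide; open, the fingers measure 114 mm over their backs; the gripper's body (76 mm by 85 mm) begins 54 mm behind the grasp point. The pads swing forward as they close: fully open they stand 13 mm farther back than shut.
Start: joints at [1.14, 0.217, 1.613, -0, 1.311, -0.112], TCP at [195.874, 593.526, 231.3] pointing down, gripper open.
Joint ranges: [-2.75, 2.75], [-0.78, 2.1], [0.31, 2.55], [-1.13, 4.27], [0.13, 2.63], [-2.58, 2.58]. Speed limits (rad/s): [2.79, 2.79, 3.14, 3.14, 3.14, 3.14].

## Interface

Orientations are given as a unit quaternion [w, x, y, z].
In Python, from plant import env, move_gripper, solver, status, viewer, job gives the robot as it stands. Calls block until the motion is done:
- env.movep(position, orientation): joint-space move of the TCP to a pose.
- env.movel(position, orientation=None, speed=150, contact_N=None): straight line of the TCP; orientation=None keeps the orientation; speed is the mean speed in mm/s. With contact_N (N) it stops when the force on the tool has changed by that much, and returns True; else False.
- env.move_joints(angles): joint-space move.
- move_gripper(opening): finger opening in mm; the grip force is fixed at half the most; returns when the fingers have stopped.
- env.dwell(seconds).
- solver.solve_ik(position, orientation): joint angles nearest the present ones, or None.
- status.get_state(): the state.
- viewer.snapshot(name): name is "scene" or "top" or "wrist"; returns a dict with "pixels" (400x640x3 uint8, blue, green, red), "fx", "fy", "cx", "cy" (pixels), "k1" (the pictures are not rectified: a ray, as slopes to the right and down, at radius r is drawn at 1 + k1 r^2 times it, then the intrinsics apply), "eye" and "orientation" of the camera in the world. Camera axes: x right, y down, z forward; pixel columns grow to the right and rows downward; lengths in mm; the calibration is good to about 2 mm. A picture is of the moment at which its call begins. There is no depth.
A pose or a line that the arm cannot do raises env.IKError and nothing moves.
- job.hand_in(): hands the job in, once; it reports no verdict.
The state is a dict: "t": time; "joint_positions": joint angles; "qd": joint speeds; "effort": joint torques, N m; "tcp_pos": TCP position; "ee_rot": TCP orientation; "wrist_force": force on the tool from outside, world axes, zero at the start; "torque": the same for the moment, N m; "finger_gap": finger opening in mm.
Only numpy, scipy, OpenCV 4.12 (cv2) and the standard library are available. Lean on these libraries where they do the work, as an engineer would, in place of code of your own. Each camera call takes 0.05 s, during which the arm holds its last target.

## Task

One side of the closed flywheel on the rubber pad is heavier, which cannot be seen: lift it level by its knob, spin it a quarter turn or more in the air and feel which side is heavy. Then tip it about 40 degrees so that the heavy side is lowest, pointing straight down the slope. Finish while holding it so, still, its middle at least 10 cm above the bench; do not put it down or let go, and leave the other things on the bench alone.

Things in the scene. Friction and masses are not known exactly. Their poses are not given: they have to be found in the camera images.
- rotor: The flywheel: a closed aluminium disc, 130 mm across, 18 mm thick, lying flat on the pad, with a black bar knob upright in its middle: 34 mm (x) by 18 mm (y), its top 58 mm above the underside. Twelve equal screw heads, 2 mm high, 54 mm out. Origin: centre of the underside; z along the knob. Its x and y follow the knob and tell nothing of the heavy side. 0.55 to 0.68 kg in all.
- knob (a point): Centre of the knob's top face, 58 mm above the flywheel's underside, with the flywheel's axes. Held by the knob, the hidden weight twists the hand: 0.13 to 0.18 N m when the disc is level, pulling its side down. It sits at an unknown angle about the knob, different each time, fixed in the flywheel. The weight does not shift or swing.
- pad: Fixed ribbed grey rubber rest pad, 170 x 170 x 20 mm. Origin: centre of its underside, on the bench; z up. At the start the flywheel lies within 20 mm of its middle, with its x within 0.25 rad of the pad's x.
- drive: Bystander: a metal disc drive lying flat, 146 x 170 x 40 mm (x, y, z). Origin: centre of its underside.
- spool: Bystander: an upright white plastic spool, 60 mm across, 30 mm high. Origin: centre of its underside.
- driver: Bystander: a black-handled screwdriver lying flat along its own x. Origin on its underside, near the middle.
Things that resemble listed ones, but are neither listed nor needed, are in the scene too. Of the things that look like the pad, the larger one is meant.

How it is judged (in metres and radians):
On the way, in this order (a step that is already met when the one before it is completed fails the run):
1. the flywheel is held level, clear of the pad (contact force between the fingers and rotor above 4 N and contact force between rotor and pad below 0.1 N and height (world z) of rotor above 0.03 m and angle between rotor's own z axis and vertical below 0.25 rad), for 0.2 s.
2. it has been spun a quarter turn or so from how it lay on the pad, still held (contact force between the fingers and rotor above 4 N and contact force between rotor and pad below 0.1 N and height (world z) of rotor above 0.03 m and angle between the x axis of rotor and the x axis of pad, either way round above 1.2 rad), for 0.05 s.
At the end, for the whole second after the job is handed in: Held in the fingers (over 4 N), off the pad, underside's centre over 100 mm above the bench, still (under 100 mm/s, 0.5 rad/s), tipped under 69 degrees; the line from middle to heavy side falls 25 degrees or more below level, the line square to it across the disc is level within 12.6 degrees (contact force between the fingers and rotor above 4 N and contact force between rotor and pad below 0.1 N and height (world z) of rotor above 0.1 m and angle between slug_c0's own x axis and vertical above 2.011 rad and angle between slug_c0's own y axis and vertical between 1.351 and 1.791 rad and angle between rotor's own z axis and vertical below 1.2 rad and linear speed of rotor below 0.1 m/s and angular speed of rotor below 0.5 rad/s); the arm keeps its last pose, push and grip.
It fails at once if the bystander (drive) is shoved more than 20 mm (distance of drive from where it was at the start of the episode above 0.02 m).
It fails at once if the bystander (spool) is shoved more than 20 mm (distance of spool from where it was at the start of the episode above 0.02 m).
It fails at once if the bystander (driver) is shoved more than 20 mm (distance of driver from where it was at the start of the episode above 0.02 m).
It also fails if it takes over 43 s, if anything falls off the work surface, if the arm or the gripper's body presses on something with over 40 N, if the wrist force passes 120 N, or if a joint passes its speed limit or range.

## Working session

There is one attempt and no reset: what is moved stays moved. The work goes in short steps, each a Python script; the robot and the scene stay as the last script left them, time stands still between calls to the robot, and variables do not carry over. Pictures are saved under pics/ and viewed, and the job is handed in when it is done.

```bash
ls; mkdir -p pics; python3 - <<'E'
from plant import env, move_gripper, solver, status, viewer, job
import cv2
s=status.get_state();print(s)
for n in ("scene","top","wrist"):
    d=viewer.snapshot(n);cv2.imwrite(f"pics/{n}0.png",d["pixels"]);print(n,{k:v for k,v in d.items() if k!="pixels"})
E
```

```text
pics
{'t': 0.0, 'joint_positions': array([ 1.13982049e+00,  2.17750206e-01,  1.61493664e+00,  8.32749479e-06,
        1.31129288e+00, -1.12197717e-01]), 'qd': array([ 6.16472252e-05,  1.79884551e-04, -2.79903222e-03, -6.84391606e-06,
        5.65514990e-04, -1.70936218e-03]), 'effort': array([ 6.15380832e-04, -3.96858644e+01, -3.03847361e+01, -1.80294587e-04,
        9.85983526e-03,  1.83368849e-05]), 'tcp_pos': array([195.51163838, 592.77488726, 229.96941367]), 'ee_rot': array([ 0.69791404,  0.11141689,  0.69837233, -0.11304141]), 'wrist_force': array([-0.16136296, -0.31280827,  0.04450204]), 'torque': array([-0.02924792,  0.04969686,  0.00058506]), 'finger_gap': 85.24645600606834}
scene {'fx': 374.56899448799913, 'fy': 374.56899448799913, 'cx': 316.01168434491, 'cy': 197.24182092685638, 'k1': -0.04458022105818328, 'eye': array([1398.93427444, -519.05997224,  728.39635681]), 'orientation': array([-0.41774802,  0.77958836,  0.4090055 , -0.22459537])}
top {'fx': 395.4496448740876, 'fy': 395.4496448740876, 'cx': 320.35205852395455, 'cy': 198.65307001207069, 'k1': 0.02635152147959592, 'eye': array([ 447.10252468,   13.43291901, 1132.50026527]), 'orientation': array([-0.0452739 ,  0.70967579, -0.70176767,  0.04280989])}
wrist {'fx': 326.2441553425565, 'fy': 326.2441553425565, 'cx': 324.00604546077045, 'cy': 201.34108392704402, 'k1': 0.002766733516003696, 'eye': array([119.46273003, 617.78203749, 373.05900844]), 'orientation': array([0.12931647, 0.80019941, 0.5783766 , 0.09186222])}
```

View pics/scene0.png

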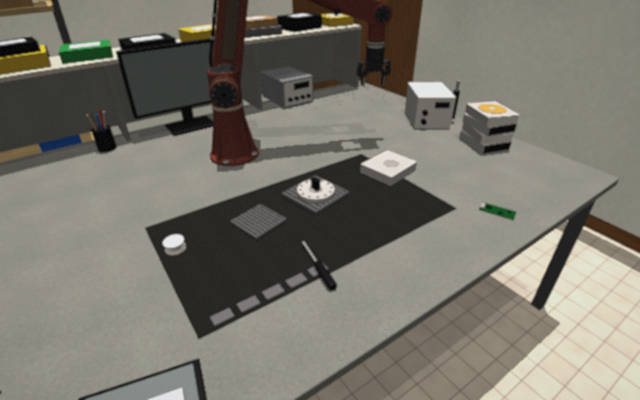

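View pics/top0.png

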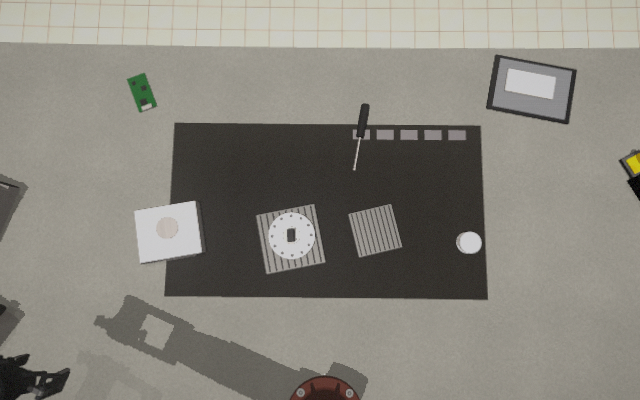

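View pics/wrist0.png

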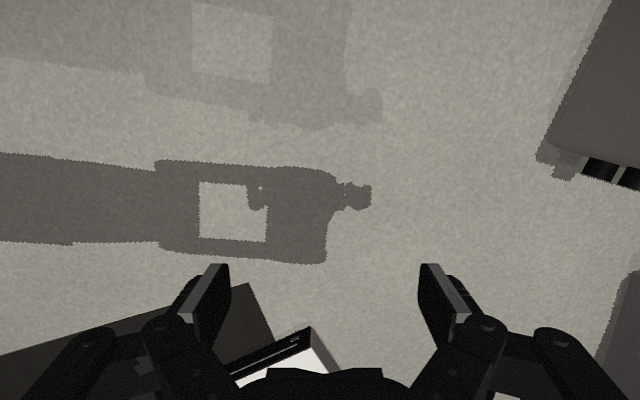

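The top view shows the flywheel at about (291,236) on the left (larger) pad, with its dark knob, the drive at (168,231), the spool at (469,243) and the screwdriver at (360,135). I'll measure the flywheel from this view.

```bash
cat > h.py <<'E'
import numpy as np, cv2
from scipy.spatial.transform import Rotation as R
def q2R(q): return R.from_quat([q[1],q[2],q[3],q[0]])
def R2q(r): x=r.as_quat(); return np.array([x[3],x[0],x[1],x[2]])
def cast(d,px,z):
    px=np.atleast_2d(np.array(px,float))
    s=(px-[d["cx"],d["cy"]])/[d["fx"],d["fy"]]
    u=s.copy()
    for _ in range(20): u=s/(1+d["k1"]*(u**2).sum(1,keepdims=True))
    v=q2R(d["orientation"]).apply(np.c_[u,np.ones(len(u))])
    return d["eye"]+v*((z-d["eye"][2])/v[:,2])[:,None]
E
python3 - <<'E'
from h import *
from plant import viewer,status
d=viewer.snapshot("top");im=d["pixels"]
g=cv2.cvtColor(im,cv2.COLOR_BGR2GRAY)
c=im[195:280,245:335];cv2.imwrite("pics/crop1.png",cv2.resize(c,None,fx=7,fy=7,interpolation=cv2.INTER_CUBIC))
m=np.zeros_like(g);m[195:280,245:335]=(g[195:280,245:335]>165)
cs,_=cv2.findContours(m,cv2.RETR_EXTERNAL,cv2.CHAIN_APPROX_NONE);k=max(cs,key=cv2.contourArea)
e=cv2.fitEllipse(cv2.convexHull(k));print(e,cast(d,e[0],38))
m2=np.zeros_like(g);m2[220:250,278:305]=(g[220:250,278:305]<90)
cs,_=cv2.findContours(m2,cv2.RETR_EXTERNAL,cv2.CHAIN_APPROX_NONE);k=max(cs,key=cv2.contourArea)
r=cv2.minAreaRect(k);b=cv2.boxPoints(r);print(r);print(cast(d,b,78),cast(d,r[0],70))
E
```

```text
((291.0044860839844, 235.35325622558594), (46.60085678100586, 46.922000885009766), 24.83469009399414) [[481.36470118  97.78038556  38.        ]]
((290.5, 235.0), (12.0, 7.0), 90.0)
[[496.83253568 105.70693616  78.        ]
 [497.03635833  87.07839339  78.        ]
 [465.29465911  86.44387333  78.        ]
 [465.09227484 104.99984994  78.        ]] [[481.28959919  96.68416276  70.        ]]
```

View pics/crop1.png

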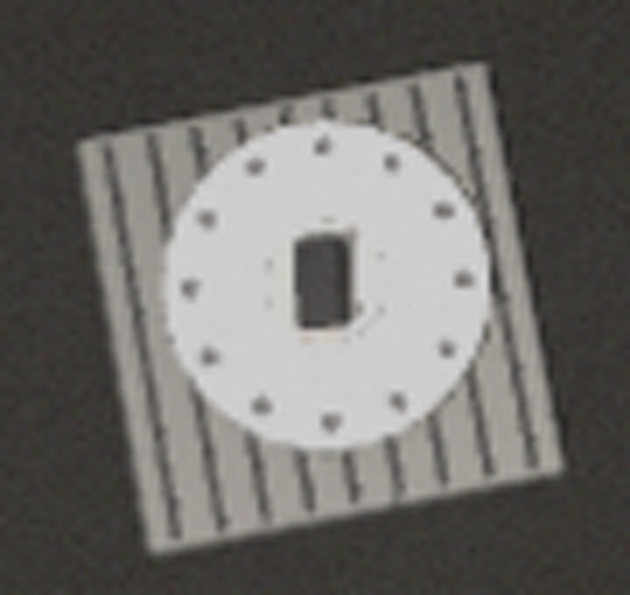

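The knob's long side runs roughly along world x, centred near (481,97), and its top shows at crop (323,280). I'll hover above it for a closer look with the wrist camera.

```bash
cat >> h.py <<'E'
def down(phi):  # tool pointing down, jaw axis y at world yaw phi
    x=np.array([0,0,-1.]);y=np.array([np.cos(phi),np.sin(phi),0]);return R.from_matrix(np.c_[x,y,np.cross(x,y)])
E
python3 - <<'E'
from h import *
from plant import viewer,status,env,solver
for s in (1,-1):
    print(s,[solver.solve_ik([481,97,z],R2q(down(s*np.pi/2))) for z in (200,)])
print(q2R(status.get_state()["ee_rot"]).as_matrix().round(2))
q=[(np.abs(np.array(solver.solve_ik([481,97,200],R2q(down(s*np.pi/2)))) [5]),s) for s in (1,-1)]
s=min(q)[1]
env.movep([481,97,190],R2q(down(s*np.pi/2)))
env.dwell(0.3)
st=status.get_state();print(s,st)
d=viewer.snapshot("wrist");cv2.imwrite("pics/w1.png",d["pixels"]);np.save("w1.npy",d,allow_pickle=True)
E
```

```text
1 [array([ 5.58476745e-02, -4.30980165e-02,  1.95410626e+00, -4.44089210e-16,
        1.23058441e+00, -1.51494865e+00])]
-1 [array([ 5.58476745e-02, -4.30980165e-02,  1.95410626e+00, -4.44089210e-16,
        1.23058441e+00,  1.62664400e+00])]
[[-0.    0.31  0.95]
 [-0.    0.95 -0.31]
 [-1.   -0.   -0.  ]]
1 {'t': 2.5667, 'joint_positions': array([ 5.66603453e-02, -3.18468723e-02,  1.96308205e+00,  5.09470992e-05,
        1.21030536e+00, -1.51494119e+00]), 'qd': array([-0.00520496,  0.00149435,  0.00021318,  0.00149595, -0.00202706,
       -0.0010847 ]), 'effort': array([ 1.46461045e-02, -2.77262503e+01, -2.90951031e+01,  4.04640878e-04,
       -1.18136923e-04,  2.89661139e-04]), 'tcp_pos': array([481.00800665,  97.4103366 , 190.0225937 ]), 'ee_rot': array([ 7.07124176e-01, -2.60465239e-04,  7.07089276e-01,  2.96193978e-04]), 'wrist_force': array([ 0.85216097, -0.34497172, -0.51319834]), 'torque': array([-0.02804607,  0.01557111, -0.05575544]), 'finger_gap': 85.54390578521041}
```

View pics/w1.png

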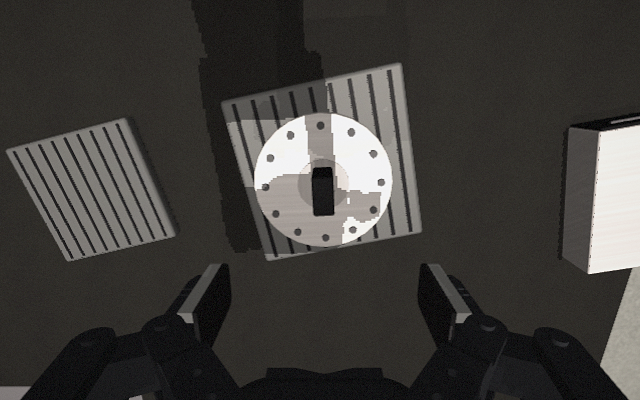

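The wrist view shows the disc at about (323,180) and the knob at about (322,190), with its top face toward the upper part. I'll measure the knob's angle.

```bash
python3 - <<'E'
from h import *
d=np.load("w1.npy",allow_pickle=True).item();im=d["pixels"];g=cv2.cvtColor(im,cv2.COLOR_BGR2GRAY)
c=im[150:225,290:355];cv2.imwrite("pics/crop2.png",cv2.resize(cv2.convertScaleAbs(c,alpha=1.8),None,fx=8,fy=8,interpolation=cv2.INTER_NEAREST))
m=np.zeros_like(g);m[150:225,300:345]=g[150:225,300:345]<52
cs,_=cv2.findContours(m,cv2.RETR_EXTERNAL,cv2.CHAIN_APPROX_NONE);k=max(cs,key=cv2.contourArea)
r=cv2.minAreaRect(k);print(r,cv2.boundingRect(k))
for y in range(160,222,3):
    row=np.where(m[y])[0]
    if len(row): print(y,row.min(),row.max(),int(g[y,322]))
E
```

```text
((322.5, 191.0), (48.0, 21.0), 90.0) (312, 167, 22, 49)
169 313 331 18
172 313 331 5
175 312 332 14
178 312 332 5
181 312 332 28
184 312 332 33
187 312 332 30
190 312 332 27
193 313 332 26
196 313 333 28
199 313 333 22
202 313 333 28
205 313 333 27
208 314 333 22
211 314 333 25
214 314 333 17
```

View pics/crop2.png

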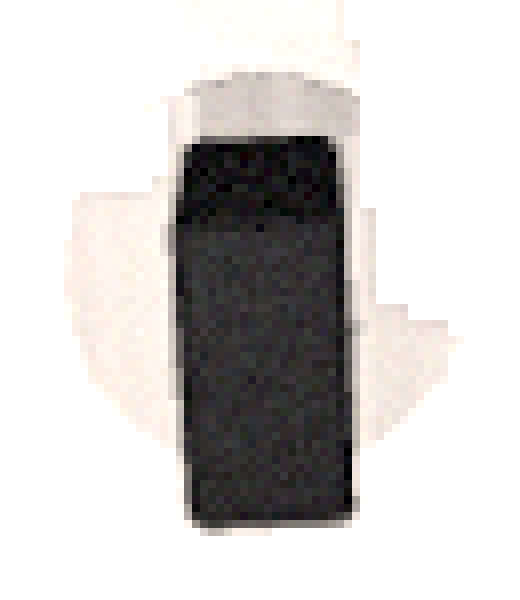

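```bash
python3 - <<'E'
from h import *
d=np.load("w1.npy",allow_pickle=True).item()
p=cast(d,[(311.6,177.2),(332.7,177.2),(334,215.6),(313.4,215.6)],78);print(p,p.mean(0))
v=(p[0]+p[1]-p[2]-p[3])/2;print(np.linalg.norm(v),np.arctan2(v[1],v[0]),np.linalg.norm(p[0]-p[1]))
E
```

```text
[[464.42233297  86.73507244  78.        ]
 [464.41920981 103.68608768  78.        ]
 [497.37925008 105.04991785  78.        ]
 [497.38317596  87.84831685  78.        ]] [480.90099221  95.82984871  78.        ]
32.98370335791354 -3.1040338471222597 16.951015526657493
```

```bash
cat >> h.py <<'E'
def meas(status,env,n=25,dt=0.02):
    F=[];T=[]
    for _ in range(n):
        s=status.get_state();F.append(s["wrist_force"]);T.append(s["torque"]);env.dwell(dt)
    F=np.array(F);T=np.array(T);return F.mean(0),T.mean(0),T.std(0)
E
python3 - <<'E'
from h import *
from plant import viewer,status,env,solver,move_gripper
q=R2q(down(np.pi/2+.0375))
move_gripper(50)
env.movep([481.1,96.8,130],q)
env.dwell(.2)
b=meas(status,env,15);print("base",b)
hit=env.movel([481.1,96.8,44],q,speed=70,contact_N=12)
print(hit,status.get_state()["tcp_pos"])
d=viewer.snapshot("wrist");cv2.imwrite("pics/w2.png",d["pixels"])
np.save("base.npy",np.array(b))
print(status.get_state()["t"])
E
```

```text
base (array([ 0.02736499, -0.11633114, -0.05020955]), array([0.00201609, 0.00435777, 0.00881192]), array([0.03067919, 0.02614259, 0.02122074]))
False [481.71262025  96.84266233  44.56234343]
5.2833
```

View pics/w2.png

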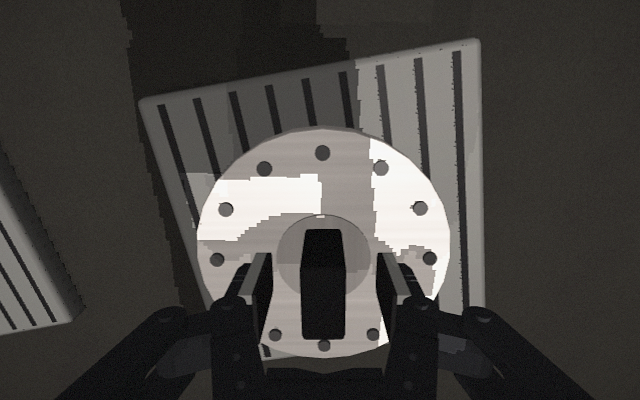

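The knob (about (323,285)) sits centred between the fingers (about (262,290) and (388,290)). I'll grip it, lift and feel for the heavy side.

```bash
python3 - <<'E'
from h import *
from plant import viewer,status,env,solver,move_gripper
q=R2q(down(np.pi/2+.0375))
move_gripper(0);env.dwell(.1)
print(status.get_state()["finger_gap"])
env.movel([481.1,96.8,84],q,speed=40)
env.dwell(.3)
m=meas(status,env,20);print(m)
np.save("m1.npy",np.array(m))
d=viewer.snapshot("wrist");cv2.imwrite("pics/w3.png",d["pixels"])
d=viewer.snapshot("scene");c=d["pixels"][140:230,260:380];cv2.imwrite("pics/s3.png",cv2.resize(c,None,fx=5,fy=5))
s=status.get_state();print(s["t"],s["tcp_pos"],s["finger_gap"])
E
```

```text
17.27190038097285
(array([-0.02303455,  0.20885171, -6.72204124]), array([-0.15354423,  0.07541759, -0.00223637]), array([0.02965424, 0.02679314, 0.02471992]))
7.65 [481.10868925  96.8074884   84.01573156] 17.217708998784538
```

View pics/w3.png

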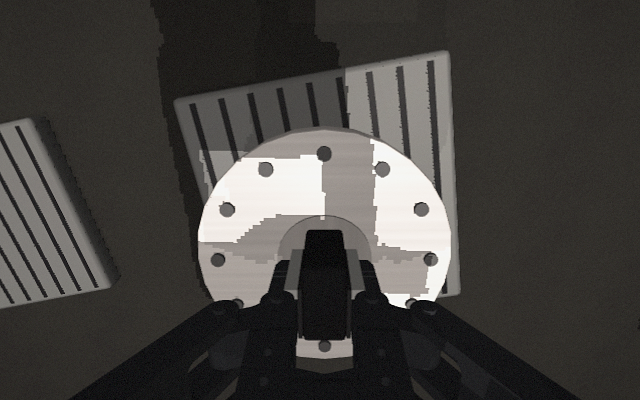

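View pics/s3.png

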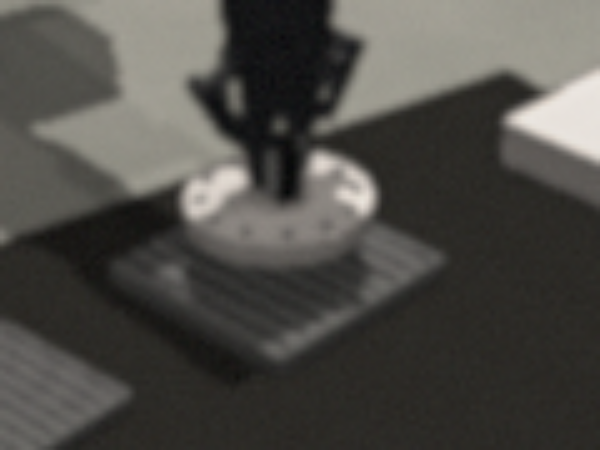

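Level and held. Felt moment: (-0.154, 0.075) N m, so the heavy side is at about 64° in world yaw. Next I'll raise it, spin it and feel again.

```bash
python3 - <<'E'
from h import *
from plant import viewer,status,env,solver,move_gripper
p0=np.pi/2+.0375
env.movel([481.1,96.8,200],R2q(down(p0)),speed=120)
for dl in (.85,1.65,-.8,-1.44):
    print(dl,solver.solve_ik([481.1,96.8,230],R2q(down(p0+dl))))
j=np.array(status.get_state()["joint_positions"]);
c={dl:solver.solve_ik([481.1,96.8,230],R2q(down(p0+dl))) for dl in (1.65,-1.44)}
dl=min((k for k in c if c[k] is not None),key=lambda k:abs(c[k][5]))
print("use",dl,j)
for f in (.5,1):
    env.movep([481.1,96.8,230],R2q(down(p0+dl*f)))
env.dwell(.3)
m=meas(status,env,25);print(m)
np.save("m2.npy",np.array([*m[:2],[dl,0,0]]))
s=status.get_state();print(s["t"],s["tcp_pos"],s["finger_gap"],s["joint_positions"])
m1=np.load("m1.npy");b=np.load("base.npy")
for M,F,y in ((m1[1],m1[0],.0375),(m[1],m[0],.0375+dl)):
    for B in (0*b[1],b[1]):
        h=np.arctan2(-(M-B)[0],(M-B)[1]);print("world",h,"rotor",(h-y+np.pi)%(2*np.pi)-np.pi,np.hypot(*(M-B)[:2]))
d=viewer.snapshot("wrist");cv2.imwrite("pics/w4.png",d["pixels"])
E
```

```text
0.85 [ 5.54250807e-02 -7.32643594e-02  1.92415393e+00 -4.44089210e-16
  1.29070308e+00 -2.40287125e+00]
1.65 None
-0.8 [ 5.54250807e-02 -7.32643594e-02  1.92415393e+00 -4.44089210e-16
  1.29070308e+00 -7.52871246e-01]
-1.44 [ 5.54250807e-02 -7.32643594e-02  1.92415393e+00 -4.44089210e-16
  1.29070308e+00 -1.12871246e-01]
use -1.44 [ 5.53982041e-02 -4.21834896e-02  1.95561779e+00 -2.03268409e-05
  1.23059388e+00 -1.55286588e+00]
(array([ 0.10348008,  0.09722953, -6.66727199]), array([ 0.04611019,  0.15696943, -0.00454936]), array([0.02735148, 0.02721305, 0.03037109]))
10.9333 [481.09864728  96.8072563  230.00956894] 17.31629692557843 [ 5.54354054e-02 -7.32823960e-02  1.92415237e+00  7.87720277e-06
  1.29071029e+00 -1.12927904e-01]
world 1.114230940317656 rotor 1.0767309403176561 0.1710661963033113
world 1.1423026328773036 rotor 1.1048026328773037 0.17102195994734212
world -0.2857154640552512 rotor 1.116784535944749 0.16360180966937427
world -0.28127019720636204 rotor 1.1212298027936374 0.1588540454063206
```

View pics/w4.png

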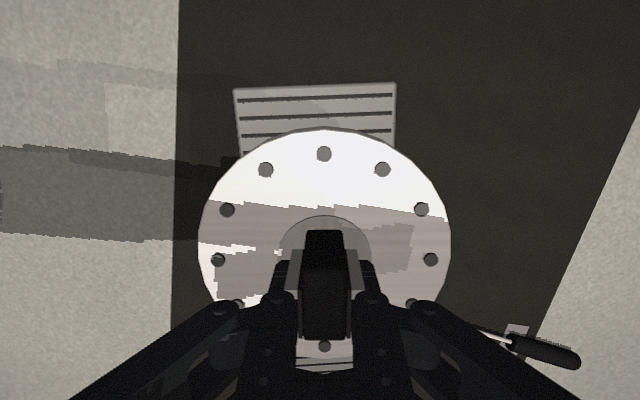

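Both readings agree: the heavy side is at 1.08 to 1.12 rad from the flywheel's x, taken as 1.105. The disc looks unmoved in the grip, with the knob still at about (323,285) and the disc outline the same as before. Next I'll search for a reachable slope direction for the tip.

```bash
cat >> h.py <<'E'
H=1.105
def tip(phi,th):
    psi=phi-np.pi/2+H; h=np.array([np.cos(psi),np.sin(psi),0])
    return R.from_rotvec(th*np.cross(h,[0,0,-1.]))*down(phi)
E
python3 - <<'E'
from h import *
from plant import status,solver
s=status.get_state();j=np.array(s["joint_positions"])
P=[481,97,280];res=[]
lo=np.array([-2.75,-.78,.31,-1.13,.13,-2.58]);hi=np.array([2.75,2.1,2.55,4.27,2.63,2.58])
for phi in np.arange(-np.pi,np.pi,.1):
    k=solver.solve_ik(P,R2q(tip(phi,np.radians(40))))
    if k is None: continue
    k=np.array(k); res.append((np.abs(k-j).max(),phi,min((k-lo).min(),(hi-k).min()),k.round(2)))
for r in sorted(res,key=lambda r:r[0])[:12]:print(r)
E
```

```text
(np.float64(0.4846624592235642), np.float64(-0.5415926535897908), np.float64(0.8294303759150088), array([-0.24,  0.16,  1.72,  0.48,  1.78,  0.28]))
(np.float64(0.5109971516059026), np.float64(-0.6415926535897909), np.float64(0.7921973829042734), array([-0.26,  0.13,  1.76,  0.51,  1.74,  0.34]))
(np.float64(0.5207211160962402), np.float64(-0.4415926535897907), np.float64(0.8185778579295002), array([-0.21,  0.19,  1.69,  0.44,  1.81,  0.22]))
(np.float64(0.5445629708887392), np.float64(-0.741592653589791), np.float64(0.7534941822162642), array([-0.28,  0.09,  1.8 ,  0.54,  1.7 ,  0.41]))
(np.float64(0.55436692250034), np.float64(-0.34159265358979063), np.float64(0.7849320515254004), array([-0.19,  0.22,  1.65,  0.4 ,  1.85,  0.15]))
(np.float64(0.5812437646863583), np.float64(-0.8415926535897911), np.float64(0.7135994858450081), array([-0.3 ,  0.06,  1.84,  0.58,  1.65,  0.47]))
(np.float64(0.585383788215097), np.float64(-0.24159265358979054), np.float64(0.7539151858106434), array([-0.16,  0.25,  1.62,  0.36,  1.88,  0.08]))
(np.float64(0.6135378828601032), np.float64(-0.14159265358979045), np.float64(0.7257610911656371), array([-0.13,  0.27,  1.59,  0.32,  1.9 ,  0.02]))
(np.float64(0.6385849417102394), np.float64(-0.04159265358979036), np.float64(0.700714032315501), array([-0.1 ,  0.29,  1.57,  0.27,  1.93, -0.05]))
(np.float64(0.6447199179654927), np.float64(-0.9415926535897912), np.float64(0.6728024973727722), array([-0.32,  0.02,  1.88,  0.61,  1.61,  0.53]))
(np.float64(0.6602785937550371), np.float64(0.058407346410209726), np.float64(0.6790203802707033), array([-0.08,  0.31,  1.54,  0.23,  1.95, -0.12]))
(np.float64(0.6783796545648837), np.float64(0.15840734641020981), np.float64(0.6609193194608567), array([-0.05,  0.33,  1.52,  0.18,  1.97, -0.2 ]))
```

```bash
python3 - <<'E'
from h import *
from plant import viewer,status,env
p0=np.pi/2+.0375-1.44;p1=-.3
for f in (.33,.67,1):
    env.movep([481,97,230+60*f],R2q(tip(p0+(p1-p0)*f,np.radians(40)*f)))
env.dwell(.5)
m=meas(status,env,15);print(m)
s=status.get_state();print(s["t"],s["tcp_pos"],s["finger_gap"])
r=q2R(s["ee_rot"]);M=r.as_matrix()
# rotor axes in the tool (no slip): z=-tool x, y=tool y, x=y cross z
z=-M[:,0];y=M[:,1];x=np.cross(y,z)
h=np.cos(H)*x+np.sin(H)*y;w=-np.sin(H)*x+np.cos(H)*y
print("below level deg",np.degrees(np.arcsin(-h[2])),"cross",np.degrees(np.arcsin(w[2])),"origin z",s["tcp_pos"][2]-24*z[2])
# expected moment about TCP & other points for COM r toward h
d=viewer.snapshot("wrist");cv2.imwrite("pics/w5.png",d["pixels"])
d=viewer.snapshot("scene");c=d["pixels"][80:230,240:400];cv2.imwrite("pics/s5.png",cv2.resize(c,None,fx=4,fy=4,interpolation=cv2.INTER_CUBIC))
E
```

```text
(array([-0.22923115, -0.10436228, -6.65274335]), array([-0.66300461, -0.70437849,  0.00403484]), array([0.04460906, 0.02892799, 0.03457372]))
12.65 [481.05996021  96.96518309 289.9381326 ] 16.747109223689684
below level deg 39.99485866447803 cross 0.0024986450765143342 origin z 271.55168176600864
```

View pics/w5.png

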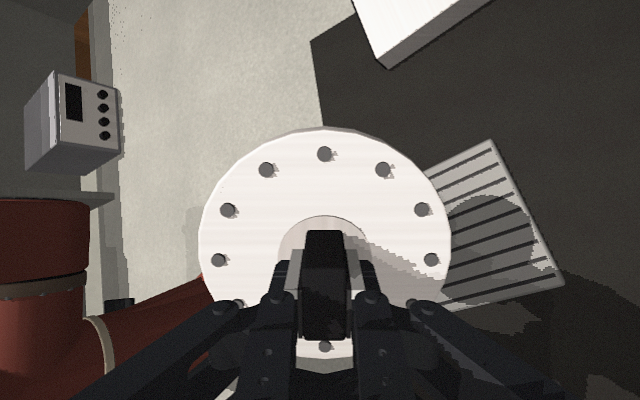

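View pics/s5.png

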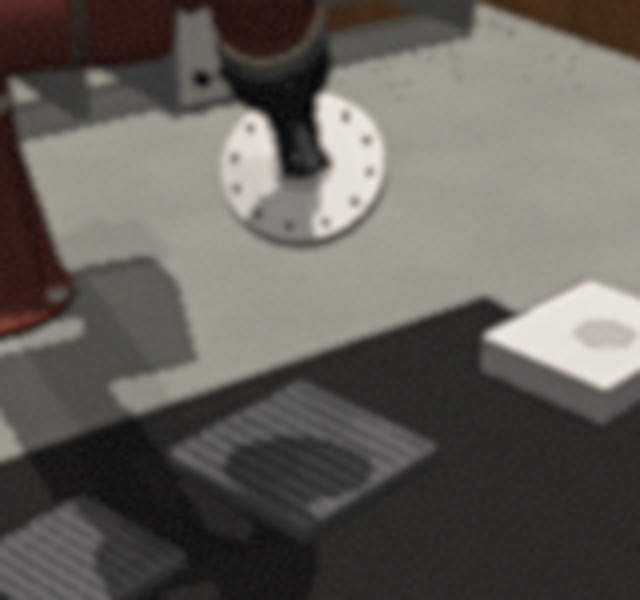

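The wrist view shows the disc in the same place as before the tip (centre about (324,240), knob about (323,285)), so it has not slipped. The scene view shows it tilted and clear of the pad. The moment in the tipped pose also confirms the sign convention. Handing in.

```bash
python3 - <<'E'
from plant import status,job
s=status.get_state();print(s["t"],abs(s["qd"]).max(),s["finger_gap"])
job.hand_in()
E
```

```text
12.75 0.0024919870685882746 17.529629678027753
the job is handed in; nothing more can be done
```

I lifted the flywheel level by its knob, spun it 1.44 rad in the air, and tipped it 40° with the side I felt as heavy pointing straight down the slope. I handed it in still held at 12.75 s; no verdict was reported.

- **Heavy side:** the two moment readings, before and after the spin, put it at 1.08 to 1.12 rad from the flywheel's x axis. The twist was 0.16 to 0.17 N m, inside the stated range. I used 1.105 rad.
- **Final pose:** assuming no slip in the grip, the heavy side falls 40.0° below level and the line across it is level to 0.0°. The underside's centre is about 270 mm above the bench, and the arm was still.
- **Grip:** the wrist pictures showed the disc unmoved in the fingers through lift, spin and tip. The moment in the tipped pose confirmed its sign, and the measured weight was 6.65 N, also within range.
- **Not checked precisely:** the spin relative to the pad was judged from the pictures (close to square). I never touched the drive, spool or screwdriver, but took no final measurement of their positions.

No check failed or disagreed.

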